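# Shut and fasten the citrus chest

### The arm

A 6-joint arm with a two-finger parallel gripper is mounted at the origin on a cart in front of the work surface, level with it; the furniture and walls round the work are solid. World frame = base frame: x ahead of the robot, y to its left, z up, the work surface at z = 0. Lengths are in m, angles in degrees, forces in N, time in s.
With the tool pointing down it reaches from about 0.25 to 0.775 m from the base axis. Payload 4 kg.
Tool frame: the origin (TCP) lies at the very end of the fingers, on their centre line; the grasp point (between the pads) lies robot.pinch_z behind it (robot.pinch_z is the distance from the TCP to the grasp point, in m); z points along the fingers, y is the line along which they close (so a half turn about z gives the same grasp; the last joint's range is limited). The gripper opens to 94 mm and grips with 3 to 60 N. Pads are 16 mm wide; open, the fingers measure 119 mm over their backs; the gripper's body (75 mm by 177 mm) begins 78 mm behind the grasp point.
Start: joints at [-68.99, 4.996, 78.535, -0, 96.463, -5.907], TCP at [0.249, -0.49, 0.206] pointing down, gripper open.
Joint ranges: [-177.83, 177.83], [-43.37, 116.18], [15.69, 146.23], [-61.86, 241.86], [9.47, 152.12], [-147.06, 147.06]. Speed limits (degrees/s): [159.86, 159.86, 180, 180, 180, 180].

### API

Orientations are given as a 3x3 rotation matrix whose columns are the frame's x, y, z axes.
In Python, from cell import robot gives the robot as it stands. The module is installed in compiled form; this text tells all that it offers.
- The arm moves only by the tool arm_command, never from a script. Its argument "rows" is a list of rows, each a list of 3 entries, a list of its own where there are three numbers: the turn, a rotation vector about the tool's x, y, z in rad, then the shift along the tool's x, y, z in cm, then the opening, from 0 (shut) to 1 (fully open). A call has 1 to 8 rows; each row shifts and turns the commanded pose from where the row before left it, along the tool's axes as they then stand; what a row does not reach is not made up. A row lasts 1/10 s, in which the tool goes at most 50 mm and 8.59 degrees, less where a joint would pass 70% of its speed; a pose out of reach is approached as far as the arm can. A call with a gripper value outside its range is refused whole. The fingers move at their own pace and stop on an object; "newtons" is the grip in N (left out, the last holds). Time passes only in rows, so rows that do not move let the fingers close. It gives the time, the measured TCP pose, the force, the opening and the grip force at its end, in the units of the state.
- robot.read_state(): the state, without advancing time (a new reading comes with each control period).
- robot.get_image(name): name is "scene" or "top"; returns a dict with "pixels" (480x640x3 uint8, blue, green, red), "camera_matrix" (3x3 intrinsics, pixels), "camera_from_world" (4x4, takes a point from world to camera coordinates). Camera axes: x right, y down, z forward; pixel columns grow to the right and rows downward; lengths in m; the calibration is good to about 2 mm. A picture is of the moment at which its call begins. There is no depth.
- robot.sign_off(): hands the job in; it is judged then, once.
Trained networks look in the newest picture that a camera, given by its name, has taken for a name from the list of things; names that differ only in an ending like _2 or _b are one class to them, and where a whole thing is asked for, a point or a joint stands for the part that bears it (a point fixed in the world has none). Each returns a list of dicts, best first, with "score" (0 to 1); they miss things now and then, are a little off and sometimes report something else, mostly with a low value. They report only what shows in the picture. A call takes as long as a camera call.
- robot.recognise(camera, label): "location" ([x, y, z] in m, in world coordinates, good to about 4 mm: the middle of the surface that is visible of it).
- robot.landmark_of(camera, label): "location" ([x, y, z] in m, in world coordinates, good to about 4 mm: a listed point, or the origin of a listed thing).
The state is a dict: "time": time; "joints": joint angles; "joint_velocities": joint speeds; "joint_torque": joint torques, N m; "ee_pos": TCP position; "ee_rot": TCP orientation; "ft_force": force on the tool from outside, world axes, zero at the start; "torque": the same for the moment, N m; "width": opening from 0.0 (shut) to 1.0 (fully open); "grip_force": force on a finger pad.
Only numpy, scipy, OpenCV 4.12 (cv2) and the standard library are available. Lean on these libraries where they do the work, as an engineer would, in place of code of your own. Each camera call takes 0.05 s, during which the arm holds its last target. There are 200 camera calls.

### The job

Shut the lid of the wooden citrus chest fully, then fasten it with the catch on its sloping front: swing the catch's handle counterclockwise (from pointing left to pointing down the slope), so that it climbs its cam and then drops right into the low notch, and let go. Do not upset the spice jar and the jigger on the chest's shelf, or shift the bar spoon and the glass jar on the worktop.

Things in the scene. Friction and masses are not known exactly. Their poses are not given: they have to be found in the camera images.
- chest: Wooden chest fixed to the worktop, 240 deep (x), 280 wide (y), with a shelf above it; placed and turned (yaw) anew each time. Origin: centre of its underside on the worktop. x points from front to back (roughly away from the robot), y to its left seen from the robot, z up. Above its 55 high front wall a slope rises backwards.
- lid (a joint): Lid hinge, rad. 0 = fully shut, grows as the front edge swings up, at most 0.6; starts 0.25 to 0.48. The lid is a board 12 thick, 127 along the slope, 288 wide, 0.3 kg, hinged at its upper back edge. A stiff hinge (0.5 N m) holds it where it is left, so it must be pressed shut: about 2 to 5 N on top near its front edge.
- lid_edge (a point): Middle of the lid's front edge, on its top face. Moves with the lid; its x points along the lid to the hinge, y left, z out of the lid's top face.
- lid_hinge_line (a point): Point of the lid's top face at its back edge, 127 from lid_edge; its axes are those of lid_edge. The lid turns about the line along y that lies 12 beneath this point (along -z of this point).
- cam_handle (a joint): Turn of the handle, rad, about 'out of the slope'. 0 = grip points left (chest +y); grows counterclockwise seen from the robot. The cam rises from 0.14 to a crest at 0.66-0.78, then falls to the low notch from about 1.45 to the stop at 1.62 (grip down the slope, tongue over the lid's edge). Starts 0 to 0.12. Left before the crest it stays up on the ramp; past 1.0 it runs down into the notch alone.
- cam_lift (a joint): Height of the handle on its cam, m, along 'out of the slope', set by the turn: -0.001 at the start, 0.003 at 0.4 rad, 0.006 at the crest (0.66 to 0.78 rad), 0.003 at 1.0 rad, -0.001 at 1.12 rad, -0.008 in the low notch (1.48 to 1.62 rad). A spring (about 15 N) presses the handle down on the cam; turning it up to the crest takes about 6 to 10 N, sideways at the grip.
- pivot (a point): Point where the handle's axis meets the surface of the rail, 40 up the slope from its foot, in the middle of the chest; axes of the chest.
- grip (a point): Middle of the handle's upright grip: dark steel round post, 16 in diameter, 34 tall, standing out of the slope on the lever, 60 from the axis, not turning on the lever. 17 below the post's free end and, at cam_lift 0, 34 above the rail (lever bar under it: 13 to 21 above the rail). z: along the post, outwards; y: from axis to grip. Nearest part: 22 diameter hub on the axis.
- spice_jar_1: Loose small glass jar with a white lid, 47 wide, 98 high, standing on the chest's shelf. Origin: centre of its underside. Leave alone.
- jigger: Loose double-cone copper measure, 43 wide, 84 high, standing on the chest's shelf. Origin: centre of its underside. Leave alone.
- bar_spoon: Loose thin brass spoon 338 long, 14 high, lying along y on the worktop before the chest. Origin: its middle, on the worktop. Leave alone.
- jar_1: Loose glass storage jar with a white lid, 64 wide, 97 high, standing on the worktop to the left of the chest. Origin: centre of its underside. Leave alone.
- slope_foot (a point): Middle of the slope's lower edge, axes of the chest. From here the slope rises at 35 degrees to the horizontal, 200 long. 'Up the slope' is (0.819, 0, 0.574), 'out of the slope' is (-0.574, 0, 0.819), in chest axes. The lowest 70 is a fixed rail that carries the catch; above it lies the lid, its top flush with the rail when shut.
- shelf_edge (a point): Middle of the lower front edge of the fixed shelf over the slope, axes of the chest: 50 behind and 260 above slope_foot; the shelf is 12 thick, 288 wide and reaches back to the chest's back. A tool pointing straight down hits it; lean the tool back to the robot by about 35 degrees, so that it points along 'into the slope'.

How it is judged (in metres and radians):
On the way, in this order (a step that is already met when the one before it is completed fails the run):
1. the lid is pressed shut while the handle is still in its starting hollow (value of joint lid below 0.035 rad and value of joint cam_handle below 0.4 rad), for 0.1 s.
2. the handle, turned over the shut lid, rides up on its cam (value of joint cam_lift above 0.003 m and value of joint lid below 0.035 rad).
At the end, for the whole second after the job is handed in: The lid is shut (within 0.035 rad, 4 mm at its edge) and the handle is turned past 1.35 rad, down in the low notch (more than 4 mm below its starting height), at rest and let go (value of joint lid below 0.035 rad and value of joint cam_handle above 1.35 rad and value of joint cam_lift below -0.005 m and velocity of joint cam_handle between -0.05 and 0.05 rad/s); the robot touches nothing.
It fails at once if the spice jar or the jigger on the shelf is shifted by more than 40 mm or tipped (distance of any of spice_jar_1, jigger from where it was at the start of the episode above 0.04 m or angle between any of spice_jar_1, jigger's own z axis and vertical above 0.5 rad).
It fails at once if the bar spoon or the glass jar is shifted by more than 50 mm (distance of any of bar_spoon, jar_1 from where it was at the start of the episode above 0.05 m).
It also fails if it takes over 48 s, if anything falls off the work surface, if the arm or the gripper's body presses on something with over 40 N, if the wrist force passes 120 N, or if a joint passes its speed limit or range.

## Working session

There is one attempt and no reset: what is moved stays moved. The work goes in short steps, Python scripts to look and compute and a tool call to move; the robot and the scene stay as the last step left them, time stands still between calls to the robot, and variables do not carry over. Pictures are saved under pics/ and viewed, at most 10 in all, crops included, and the job is handed in when it is done.

Besides the shell and the picture viewer there is one more tool, called after "Call:" by a JSON object that holds its "fn" and its "kwargs", one argument or row to a line. arm_command: Moves the arm, as the interface text tells. Its arguments: {"type":"object","properties":{"rows":{"type":"array","items":{"type":"array"}},"newtons":{"type":"number"}},"required":["rows"]}

```bash
mkdir -p pics
python3 - <<'E'
from cell import robot
import cv2, numpy as np
for c in("scene","top"):
    im=robot.get_image(c); cv2.imwrite(f"pics/{c}1.png",im["pixels"])
    for l in("pivot","grip","lid_edge","lid_hinge_line","slope_foot","shelf_edge","chest","jar_1","spice_jar_1","jigger","bar_spoon"):
        r=robot.landmark_of(c,l)
        print(c,l,[(round(d["score"],2),np.round(d["location"],3).tolist()) for d in r[:2]])
s=robot.read_state();print(s["time"],robot.pinch_z,np.round(s["ee_rot"],3).tolist(),s["ft_force"],s["width"])
E
```

```text
scene pivot [(0.9, [0.561, -0.024, 0.084])]
scene grip [(0.56, [0.524, 0.031, 0.105])]
scene lid_edge []
scene lid_hinge_line []
scene slope_foot [(0.79, [0.528, -0.028, 0.055])]
scene shelf_edge [(0.93, [0.574, -0.018, 0.322])]
scene chest [(0.74, [0.641, -0.003, 0.002]), (0.69, [0.56, -0.022, 0.085])]
scene jar_1 [(0.62, [0.645, 0.0, 0.002])]
scene spice_jar_1 [(0.95, [0.658, 0.071, 0.334]), (0.36, [0.712, -0.053, 0.331])]
scene jigger [(0.68, [0.715, -0.051, 0.33])]
scene bar_spoon [(0.85, [0.367, -0.131, 0.006])]
top pivot [(0.89, [0.56, -0.026, 0.083])]
top grip [(0.56, [0.523, 0.026, 0.105])]
top lid_edge [(0.71, [0.567, -0.02, 0.149])]
top lid_hinge_line [(0.65, [0.689, -0.0, 0.179])]
top slope_foot [(0.94, [0.525, -0.031, 0.062])]
top shelf_edge [(0.96, [0.576, -0.016, 0.319])]
top chest [(0.96, [0.647, -0.005, 0.001]), (0.25, [0.689, 0.004, 0.182])]
top jar_1 [(0.66, [0.456, 0.364, 0.002])]
top spice_jar_1 [(0.56, [0.656, 0.076, 0.331])]
top jigger [(0.59, [0.706, -0.054, 0.335]), (0.41, [0.566, -0.021, 0.146])]
top bar_spoon [(0.26, [0.709, -0.053, 0.336])]
1.2 0.0188 [[0.892, 0.453, 0.0], [0.453, -0.892, -0.0], [-0.0, 0.0, -1.0]] [-0.415924   -0.1703352   0.46705241] 1.0008348995296406
```

View pics/scene1.png

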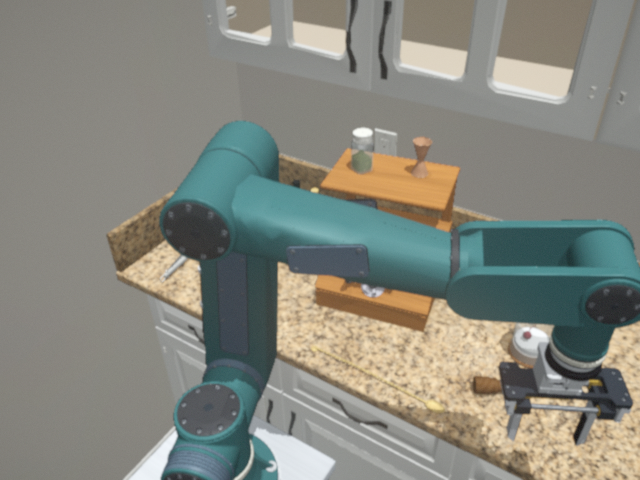

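View pics/top1.png

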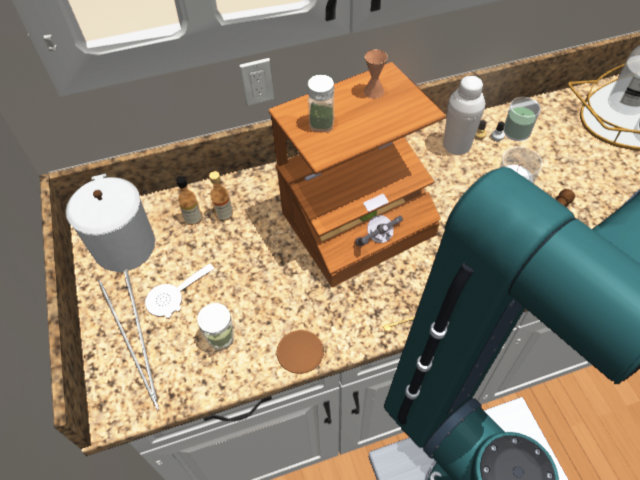

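The scene view is mostly blocked by the arm. The top view shows the open lid (edge near (370,205)), the catch hub at (380,230) with its grip left at (362,238), and the jar at (215,328). The networks agree with this. Next I fit the chest pose and work out the first move.

```bash
cat > h.py <<'E'
import numpy as np
from scipy.spatial.transform import Rotation as Ro
from scipy.optimize import least_squares
S=np.sin(np.radians(35));C=np.cos(np.radians(35))
foot=np.array([-.12,0,.055])
L={"chest":[[.641,-.003],[.647,-.005]],"slope_foot":[[.528,-.028],[.525,-.031]],"pivot":[[.561,-.024],[.560,-.026]],"shelf_edge":[[.574,-.018],[.576,-.016]]}
X={"chest":0,"slope_foot":-.12,"pivot":-.12+.04*C,"shelf_edge":-.07}
def res(p): return np.concatenate([np.array([p[0]+X[k]*np.cos(p[2]),p[1]+X[k]*np.sin(p[2])])-m for k in L for m in L[k]])
P=least_squares(res,[.64,0,.2]).x
YAW=P[2]; Rc=Ro.from_euler('z',YAW).as_matrix()
def w(u,y,n): # slope coords -> world
    return Rc@(foot+np.array([u*C-n*S,y,u*S+n*C]))+[P[0],P[1],0]
def inv(p):
    d=Rc.T@(np.asarray(p)-[P[0],P[1],0])-foot
    return np.array([d[0]*C+d[2]*S,d[1],-d[0]*S+d[2]*C])
def rot(a): # tool: z into slope, x at angle a (deg) from up-slope ccw about out
    B=Rc@np.array([[C,0,S],[0,-1,0],[S,0,-C]])
    return B@Ro.from_euler('z',-a,degrees=True).as_matrix()
def go(robot,u,y,n,a):
    s=robot.read_state();R=np.array(s["ee_rot"]);T=rot(a);p=np.array(s["ee_pos"])
    print("t",round(s["time"],2),"uyn mm",np.round(inv(p)*1000,1),"F",np.round(s["ft_force"],1),"j",np.round(s["joints"],0),"w",round(s["width"],3))
    print(" turn(rad)",np.round(Ro.from_matrix(R.T@T).as_rotvec(),3)," shift cm, after turn",np.round(T.T@(w(u,y,n)-p)*100,2))
E
python3 - <<'E'
from h import *; from cell import robot
print(P,np.degrees(YAW),np.round(res(P)*1000,1))
print(inv([.5235,.0285,.105]),inv([.567,-.02,.149]))
go(robot,.092,-.02,.20,0); print(w(.092,-.02,.2))
E
```

```text
[ 0.64413654 -0.00374343  0.22009469] 12.610496851672263 [ 3.1 -0.7 -2.9  1.3 -1.  -1.9  2.   1.1 -2.   1.2 -1.   3.2  1.8 -1.
 -0.2 -3. ]
[0.03630763 0.05780323 0.03561585] [0.08764483 0.0009762  0.05338324]
t 1.2 uyn mm [-218.3 -388.7  336.6] F [-0.4 -0.2  0.5] j [-69.   5.  79.  -0.  96.  -6.] w 1.001
 turn(rad) [-0.076  0.608  0.242]  shift cm, after turn [ 31.03 -36.87  13.66]
[ 0.49299379 -0.0580513   0.27159944]
```

Call:
{"fn": "arm_command", "kwargs": {
  "rows": [
    [[-0.015,0.122,0.048],[0,0,0],0],
    [[-0.015,0.122,0.048],[0,0,0],0],
    [[-0.015,0.122,0.048],[0,0,0],0],
    [[-0.015,0.122,0.048],[0,0,0],0],
    [[-0.015,0.122,0.048],[0,0,0],0],
    [[0,0,0],[2,-3,0],0],
    [[0,0,0],[2,-3,0],0],
    [[0,0,0],[2,-3,0],0]
  ]
}}

```text
time: 2.0
ee_pos: [0.2767, -0.3911, 0.2399]
ee_rot: [[0.798, 0.219, 0.561], [0.178, -0.976, 0.128], [0.576, -0.002, -0.818]]
ft_force: [1.0, -0.2, 0.8]
width: 0.358
grip_force: 0.0
```

Call:
{"fn": "arm_command", "kwargs": {
  "rows": [
    [[0,0,0],[2.5,-3,0.8],0],
    [[0,0,0],[2.5,-3,0.8],0],
    [[0,0,0],[2.5,-3,0.8],0],
    [[0,0,0],[2.5,-3,0.8],0],
    [[0,0,0],[2.5,-3,0.8],0],
    [[0,0,0],[2.5,-3,0.8],0],
    [[0,0,0],[2.5,-3,0.8],0],
    [[0,0,0],[2.5,-3,0.8],0]
  ]
}}

```text
time: 2.8
ee_pos: [0.4198, -0.1124, 0.3037]
ee_rot: [[0.798, 0.219, 0.562], [0.179, -0.976, 0.126], [0.576, 0.0, -0.817]]
ft_force: [0.3, -0.4, -0.1]
width: 0.004
grip_force: 0.0
```

Run:
```python
from h import *; from cell import robot
go(robot,.092,-.02,.09,0)
```

```text
t 2.8 uyn mm [ 42.2 -57.  274.1] F [ 0.3 -0.4 -0.1] j [-47. -32. 104.  30.  89.  35.] w 0.004
 turn(rad) [-0.    -0.003  0.001]  shift cm, after turn [ 4.98 -3.7  18.41]
```

Call:
{"fn": "arm_command", "kwargs": {
  "rows": [
    [[0,0,0],[2.5,-1.9,1.4],0],
    [[0,0,0],[2.5,-1.8,2],0],
    [[0,0,0],[0,0,3],0],
    [[0,0,0],[0,0,3],0],
    [[0,0,0],[0,0,3],0],
    [[0,0,0],[0,0,3],0],
    [[0,0,0],[0,0,2],0],
    [[0,0,0],[0,0,1],0]
  ]
}}

```text
time: 3.6
ee_pos: [0.5541, -0.0443, 0.1788]
ee_rot: [[0.8, 0.221, 0.558], [0.18, -0.975, 0.129], [0.573, -0.003, -0.82]]
ft_force: [-0.0, -0.6, -1.2]
width: 0.007
grip_force: 0.0
```

Run:
```python
from h import *; from cell import robot
import cv2
go(robot,.092,-.02,.0,0)
im=robot.get_image("top")["pixels"];cv2.imwrite("pics/t2.png",cv2.resize(im[80:320,220:540],None,fx=2,fy=2))
```

```text
t 3.6 uyn mm [ 90.1 -19.9  88. ] F [-0.  -0.6 -1.2] j [-23. -17. 109.  23.  61.  48.] w 0.007
 turn(rad) [-0.004  0.001  0.001]  shift cm, after turn [0.19 0.01 8.8 ]
```

View pics/t2.png

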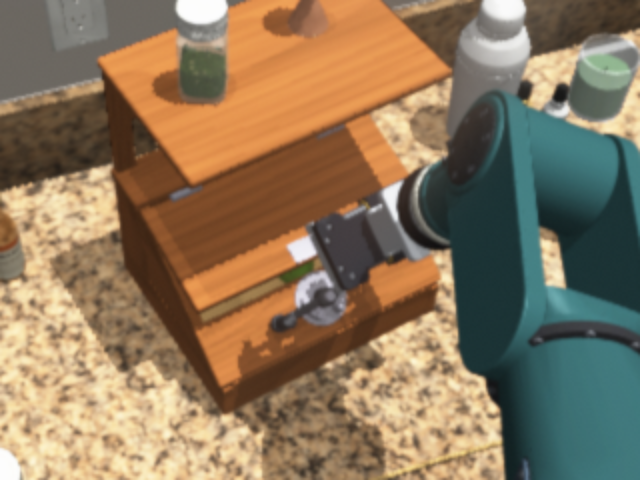

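The closed fingers are over the lid's front edge (crop (350,270)). They are clear of the grip post at (285,322).

Call:
{"fn": "arm_command", "kwargs": {
  "rows": [
    [[0,0,0],[0.3,0,1.2],0],
    [[0,0,0],[0,0,1.2],0],
    [[0,0,0],[0,0,1.2],0],
    [[0,0,0],[0,0,1.2],0],
    [[0,0,0],[0,0,0],0]
  ]
}}

```text
time: 4.15
ee_pos: [0.5839, -0.0381, 0.142]
ee_rot: [[0.799, 0.221, 0.559], [0.179, -0.975, 0.128], [0.574, -0.002, -0.819]]
ft_force: [-0.9, -0.4, 0.4]
width: 0.005
grip_force: 0.0
```

Call:
{"fn": "arm_command", "kwargs": {
  "rows": [
    [[0,0,0],[0,0,0.8],0],
    [[0,0,0],[0,0,0.8],0],
    [[0,0,0],[0,0,0.8],0],
    [[0,0,0],[0,0,0.6],0],
    [[0,0,0],[0,0,0.4],0],
    [[0,0,0],[0,0,0],0]
  ]
}}

```text
time: 4.75
ee_pos: [0.6031, -0.0338, 0.1152]
ee_rot: [[0.798, 0.22, 0.561], [0.179, -0.975, 0.128], [0.575, -0.002, -0.818]]
ft_force: [0.2, 0.6, 1.0]
width: 0.003
grip_force: 0.0
```

Run:
```python
from h import *; from cell import robot
go(robot,.092,-.02,.0,0)
```

```text
t 4.75 uyn mm [ 94.7 -20.4   7.2] F [0.2 0.6 1. ] j [-19.  -8. 109.  23.  50.  48.] w 0.003
 turn(rad) [-0.003 -0.002  0.001]  shift cm, after turn [-0.27 -0.04  0.72]
```

Call:
{"fn": "arm_command", "kwargs": {
  "rows": [
    [[0,0,0],[0,0,0.3],0],
    [[0,0,0],[0,0,0.3],0]
  ]
}}

```text
time: 4.95
ee_pos: [0.6052, -0.0335, 0.1138]
ee_rot: [[0.798, 0.223, 0.56], [0.183, -0.975, 0.127], [0.574, 0.001, -0.819]]
ft_force: [-44.2, -6.3, 34.6]
width: 0.006
grip_force: 27.5
```

Call:
{"fn": "arm_command", "kwargs": {
  "rows": [
    [[0,0,0],[0,0,0.2],0],
    [[0,0,0],[0,0,0],0]
  ]
}}

```text
time: 5.15
ee_pos: [0.6052, -0.0335, 0.1138]
ee_rot: [[0.798, 0.224, 0.559], [0.185, -0.974, 0.127], [0.573, 0.002, -0.819]]
ft_force: [-41.3, -5.6, 32.3]
width: 0.004
grip_force: 24.8
```

Run:
```python
from h import *; from cell import robot
import cv2
go(robot,.092,-.02,.0,0)
for l in("lid_edge","grip"): print(robot.get_image("top") and [(round(d["score"],2),np.round(inv(d["location"])*1000)) for d in robot.landmark_of("top",l)[:2]])
```

```text
t 5.15 uyn mm [ 95.6 -20.6   4.8] F [-41.3  -5.6  32.3] j [-19.  -7. 109.  23.  50.  48.] w 0.004
 turn(rad) [-0.002  0.     0.006]  shift cm, after turn [-0.36 -0.06  0.48]
[(0.88, array([76.,  0.,  9.]))]
[(0.53, array([36., 59., 35.]))]
```

Call:
{"fn": "arm_command", "kwargs": {
  "rows": [
    [[0,0,0],[0,0,-1],0],
    [[0,0,0],[0,0,-3],0],
    [[0,0,0],[0,0,-4],0.35],
    [[0,0,0],[0,0,-2],0.35]
  ]
}}

```text
time: 5.75
ee_pos: [0.5518, -0.0462, 0.1952]
ee_rot: [[0.795, 0.22, 0.566], [0.18, -0.975, 0.126], [0.58, 0.002, -0.815]]
ft_force: [0.6, -0.4, -0.1]
width: 0.137
grip_force: 0.0
```

Run:
```python
from h import *; from cell import robot
import cv2
im=robot.get_image("top")["pixels"];cv2.imwrite("pics/t3.png",cv2.resize(im[120:300,260:500],None,fx=3,fy=3))
for l in("lid_edge","grip"): print([(round(d["score"],2),np.round(inv(d["location"])*1000)) for d in robot.landmark_of("top",l)[:2]])
go(robot,.038,.058,.085,90)
```

```text
[(0.7, array([74.,  0.,  6.]))]
[(0.76, array([36., 57., 36.])), (0.5, array([281.,  74., 138.]))]
t 5.9 uyn mm [ 96.6 -21.4 101.4] F [-0.1 -0.5 -0. ] j [-23. -18. 108.  23.  62.  48.] w 0.266
 turn(rad) [ 0.005 -0.005 -1.569]  shift cm, after turn [ 7.94 -5.86  1.64]
```

View pics/t3.png

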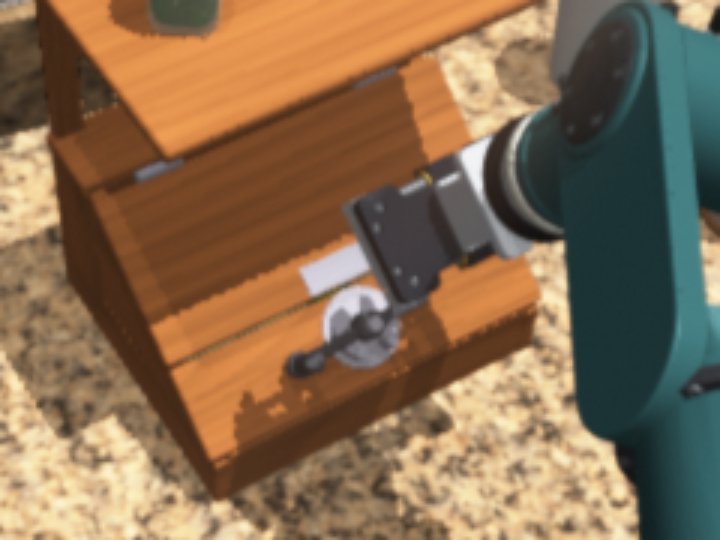

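Lid shut and flush with the rail. The handle is untouched, with its grip at crop (300,362). Now I move over the grip and turn the tool.

Call:
{"fn": "arm_command", "kwargs": {
  "rows": [
    [[0,0,0],[-2,-2.6,0],0.45],
    [[0,0,0],[-2,-2.7,0],0.45],
    [[0,0,0],[-2,-2.6,0],0.45],
    [[0,0,-0.14],[0,0,0],0.45],
    [[0,0,-0.14],[0,0,0],0.45],
    [[0,0,-0.14],[0,0,0],0.45],
    [[0,0,-0.14],[0,0,0],0.45],
    [[0,0,-0.14],[0,0,0],0.45]
  ]
}}

```text
time: 6.7
ee_pos: [0.4857, 0.0211, 0.1544]
ee_rot: [[0.465, 0.687, 0.558], [0.769, -0.626, 0.129], [0.438, 0.369, -0.82]]
ft_force: [0.3, -0.4, -0.1]
width: 0.45
grip_force: 0.0
```

Call:
{"fn": "arm_command", "kwargs": {
  "rows": [
    [[0,0,-0.14],[0,0,0],0.45],
    [[0,0,-0.14],[0,0,0],0.45],
    [[0,0,-0.14],[0,0,0],0.45],
    [[0,0,-0.14],[0,0,0],0.45],
    [[0,0,-0.14],[0,0,0],0.45],
    [[0,0,-0.14],[0,0,0],0.45],
    [[0,0,0],[0,0,0],0.45]
  ]
}}

```text
time: 7.4
ee_pos: [0.4857, 0.021, 0.1545]
ee_rot: [[-0.196, 0.806, 0.558], [0.98, 0.149, 0.129], [0.021, 0.573, -0.82]]
ft_force: [0.2, -0.1, -0.0]
width: 0.452
grip_force: 0.0
```

Run:
```python
from h import *; from cell import robot
go(robot,.036,.0575,.036,90)
```

```text
t 7.4 uyn mm [33.1 58.7 98.3] F [ 0.2 -0.1 -0. ] j [-16. -28. 119.  19.  59. -32.] w 0.452
 turn(rad) [-0.001 -0.004 -0.03 ]  shift cm, after turn [-0.12  0.29  6.23]
```

Call:
{"fn": "arm_command", "kwargs": {
  "rows": [
    [[0,0,0],[-0.1,0.3,1.5],0.45],
    [[0,0,0],[0,0,1.5],0.45],
    [[0,0,0],[0,0,1.2],0.45],
    [[0,0,0],[0,0,1],0.45],
    [[0,0,0],[0,0,0.5],0.45],
    [[0,0,0],[0,0,0.5],0.45],
    [[0,0,0],[0,0,0],0.45]
  ],
  "newtons": 3
}}

```text
time: 8.1
ee_pos: [0.5234, 0.028, 0.1071]
ee_rot: [[-0.195, 0.805, 0.56], [0.981, 0.149, 0.128], [0.019, 0.574, -0.818]]
ft_force: [-1.0, -0.3, 0.9]
width: 0.452
grip_force: 0.0
```

Call:
{"fn": "arm_command", "kwargs": {
  "rows": [
    [[0,0,0],[0,0,0],0.27],
    [[0,0,0],[0,0,0],0.27],
    [[0,0,0],[0,0,0],0.27]
  ],
  "newtons": 3
}}

```text
time: 8.4
ee_pos: [0.5237, 0.0277, 0.1084]
ee_rot: [[-0.196, 0.804, 0.562], [0.981, 0.15, 0.127], [0.018, 0.576, -0.817]]
ft_force: [0.0, 0.2, -0.0]
width: 0.276
grip_force: 0.0
```

Run:
```python
from h import *; from cell import robot
import cv2
go(robot,.036,.0575,.036,90)
im=robot.get_image("top")["pixels"];cv2.imwrite("pics/t4.png",cv2.resize(im[120:300,260:500],None,fx=3,fy=3))
```

```text
t 8.4 uyn mm [38.3 57.  38.4] F [ 0.   0.2 -0. ] j [-13. -20. 119.  19.  50. -32.] w 0.276
 turn(rad) [ 0.003 -0.001 -0.029]  shift cm, after turn [ 0.05 -0.23  0.24]
```

View pics/t4.png

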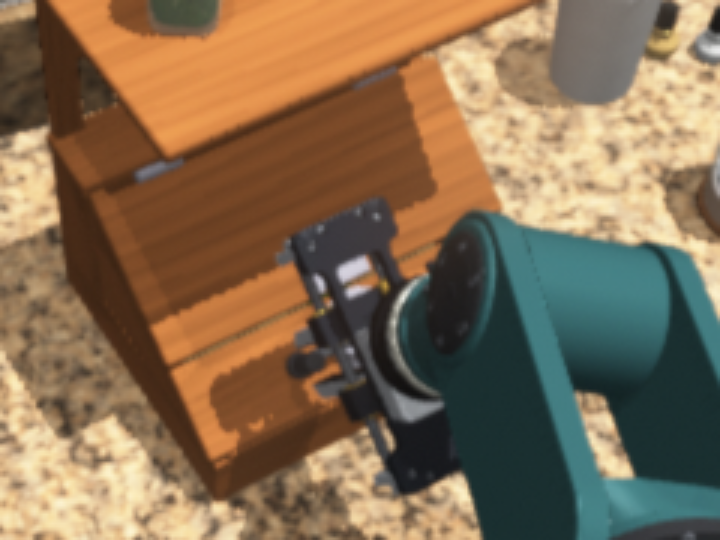

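Run:
```python
from h import *; from cell import robot
s=robot.read_state();R=np.array(s["ee_rot"]);p=np.array(s["ee_pos"])
im=robot.get_image("top");K=im["camera_matrix"];T=im["camera_from_world"]
def px(q):
    c=K@(T@np.append(q,1))[:3];return np.round(((c[:2]/c[2])-[260,120])*3).astype(int)
print("tcp",px(p),"pads",px(p+R[:,1]*.013),px(p-R[:,1]*.013),"back3cm",px(p-R[:,2]*.03))
for th in(0,.1):
  q=lambda n:w(.04-.06*np.sin(th),.06*np.cos(th),n)
  print(th,"post bottom/top",px(q(.017)),px(q(.051)))
im2=im["pixels"][200:280,330:420]
import cv2;cv2.imwrite("pics/t5.png",cv2.resize(im2,None,fx=7,fy=7,interpolation=2))
```

```text
tcp [313 362] pads [306 345] [321 379] back3cm [329 359]
0 post bottom/top [298 364] [315 361]
0.1 post bottom/top [302 372] [319 368]
```

View pics/t5.png

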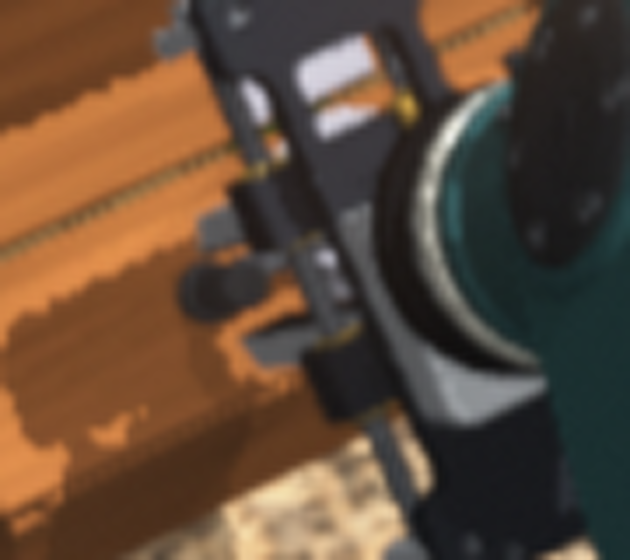

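The post sits between the two fingertips (crop (205,225) and (250,345), with the post at about (230,288)), nearly centred. I narrow the cage and start the arc.

Call:
{"fn": "arm_command", "kwargs": {
  "rows": [
    [[0,0,0],[0,0,0.1],0.23],
    [[0,0,-0.1],[-0.03,-0.6,0],0.23],
    [[0,0,-0.1],[-0.03,-0.6,0],0.23],
    [[0,0,-0.1],[-0.03,-0.6,0],0.23],
    [[0,0,0],[0,0,0],0.23]
  ],
  "newtons": 30
}}

```text
time: 9.0
ee_pos: [0.5138, 0.0226, 0.1016]
ee_rot: [[-0.423, 0.705, 0.57], [0.893, 0.433, 0.127], [-0.157, 0.563, -0.812]]
ft_force: [0.6, 1.4, 4.9]
width: 0.23
grip_force: 2.3
```

```bash
cat >> h.py <<'E'
def st(robot):
    s=robot.read_state();p=inv(s["ee_pos"]);th=np.arctan2(.04-p[0],p[1])
    print("t",round(s["time"],2),"uyn",np.round(p*1000,1),"theta",round(th,3),"r",round(1000*np.hypot(.04-p[0],p[1]),1),"F x,y,z tool",np.round(np.array(s["ee_rot"]).T@s["ft_force"],1),"w",round(s["width"],3),"grip",s["grip_force"],"tool ang",np.round(Ro.from_matrix(rot(90).T@np.array(s["ee_rot"])).as_rotvec(),3),"j",np.round(s["joints"]))
E
python3 - <<'E'
from h import *; from cell import robot
st(robot)
E
```

```text
t 9.0 uyn [25.5 54.2 39. ] theta 0.261 r 56.1 F x,y,z tool [ 0.3  3.8 -3.4] w 0.23 grip 2.291875407099724 tool ang [-0.013 -0.002 -0.272] j [-14. -22. 121.  20.  49. -52.]
```

Call:
{"fn": "arm_command", "kwargs": {
  "rows": [
    [[0,0,-0.1],[0.05,-0.6,0],0.23],
    [[0,0,-0.1],[0.05,-0.6,0],0.23],
    [[0,0,-0.1],[0.05,-0.6,0],0.23],
    [[0,0,-0.1],[0.05,-0.6,0],0.23],
    [[0,0,0],[0,0,0],0.23]
  ]
}}

```text
time: 9.5
ee_pos: [0.5001, 0.0112, 0.0926]
ee_rot: [[-0.661, 0.481, 0.576], [0.654, 0.745, 0.128], [-0.367, 0.462, -0.807]]
ft_force: [2.2, 3.8, 9.3]
width: 0.234
grip_force: 3.7
```

Run:
```python
from h import *; from cell import robot
st(robot)
```

```text
t 9.5 uyn [ 7.4 46.  40.7] theta 0.617 r 56.4 F x,y,z tool [-2.3  8.2 -5.7] w 0.234 grip 3.739956244826317 tool ang [-0.019 -0.007 -0.671] j [-17. -23. 124.  23.  50. -79.]
```

Call:
{"fn": "arm_command", "kwargs": {
  "rows": [
    [[0,0,-0.1],[0.05,-0.6,0.05],0.23],
    [[0,0,-0.1],[0.05,-0.6,0.05],0.23],
    [[0,0,-0.1],[0.05,-0.6,0.05],0.23],
    [[0,0,-0.1],[0.03,-0.6,0],0.23],
    [[0,0,0],[0,0,0],0.23]
  ]
}}

```text
time: 10.0
ee_pos: [0.4842, -0.0083, 0.0721]
ee_rot: [[-0.805, 0.192, 0.561], [0.312, 0.941, 0.127], [-0.504, 0.277, -0.818]]
ft_force: [0.0, -0.7, 0.5]
width: 0.228
grip_force: 0.0
```

Run:
```python
from h import *; from cell import robot
st(robot)
```

```text
t 10.0 uyn [-20.6  30.5  35.3] theta 1.105 r 67.9 F x,y,z tool [-0.5 -0.5 -0.5] w 0.228 grip 0.0 tool ang [-0.002  0.    -1.069] j [ -22.  -24.  126.   25.   50. -107.]
```

Run:
```python
from h import *; from cell import robot
import cv2
im=robot.get_image("top")["pixels"];cv2.imwrite("pics/t6.png",cv2.resize(im[190:300,310:430],None,fx=5,fy=5,interpolation=2))
for l in("lid_edge","grip","pivot"): print([(round(d["score"],2),np.round(inv(d["location"])*1000)) for d in robot.landmark_of("top",l)[:2]])
```

```text
[(0.84, array([76.,  2.,  4.]))]
[]
[(0.79, array([41., -2.,  8.]))]
```

View pics/t6.png

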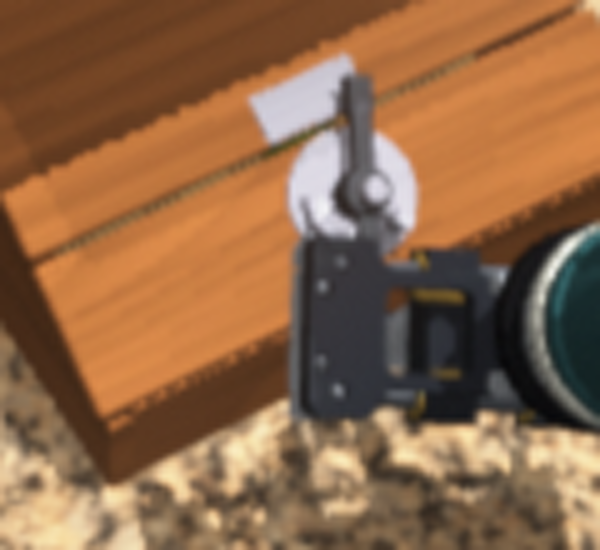

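Run:
```python
from h import *; from cell import robot
im=robot.get_image("top");K=im["camera_matrix"];T=im["camera_from_world"]
def px(q):
    c=K@(T@np.append(q,1))[:3];return np.round(((c[:2]/c[2])-[310,190])*5).astype(int)
for th in(1.0,1.1,1.2,1.3,1.4,1.5,1.6):
  f=lambda r,n:px(w(.04+r*np.sin(th),-r*np.cos(th),n))
  print(th,"hub",f(0,.02),"tongue",f(.03,.017),f(.045,.017),"post top",f(-.06,.045))
s=robot.read_state();R=np.array(s["ee_rot"]);p=np.array(s["ee_pos"])
print("tcp",px(p),px(p+R[:,1]*.0107),px(p-R[:,1]*.0107))
```

```text
1.0 hub [366 196] tongue [370 128] [373  94] post top [377 332]
1.1 hub [366 196] tongue [363 128] [363  93] post top [390 333]
1.2 hub [366 196] tongue [357 128] [353  93] post top [403 333]
1.3 hub [366 196] tongue [350 128] [344  94] post top [416 331]
1.4 hub [366 196] tongue [344 130] [334  96] post top [429 328]
1.5 hub [366 196] tongue [338 132] [325 100] post top [441 323]
1.6 hub [366 196] tongue [332 135] [316 104] post top [453 317]
tcp [383 353] [359 352] [406 354]
```

The tongue sits at about (357,94), which gives a handle angle of about 1.15 rad. That is past the crest, resting inside the cage. I carry on the arc and move in a little.

Call:
{"fn": "arm_command", "kwargs": {
  "rows": [
    [[0,0,-0.1],[-0.25,-0.6,0],0.23],
    [[0,0,-0.1],[-0.25,-0.6,0],0.23],
    [[0,0,-0.1],[-0.2,-0.6,0],0.23],
    [[0,0,-0.1],[-0.1,-0.6,0],0.23],
    [[0,0,0],[0,0,0],0.23]
  ]
}}

```text
time: 10.75
ee_pos: [0.4896, -0.0326, 0.0722]
ee_rot: [[-0.816, -0.138, 0.561], [-0.078, 0.989, 0.128], [-0.573, 0.061, -0.818]]
ft_force: [-0.5, 0.1, -0.1]
width: 0.228
grip_force: 0.0
```

Run:
```python
from h import *; from cell import robot
import cv2
st(robot)
im=robot.get_image("top")["pixels"];cv2.imwrite("pics/t7.png",cv2.resize(im[190:300,310:430],None,fx=5,fy=5,interpolation=2))
```

```text
t 10.75 uyn [-20.5   5.6  35.3] theta 1.479 r 60.8 F x,y,z tool [ 0.4  0.1 -0.2] w 0.228 grip 0.0 tool ang [-0.004  0.    -1.469] j [ -26.  -22.  125.   27.   51. -135.]
```

View pics/t7.png

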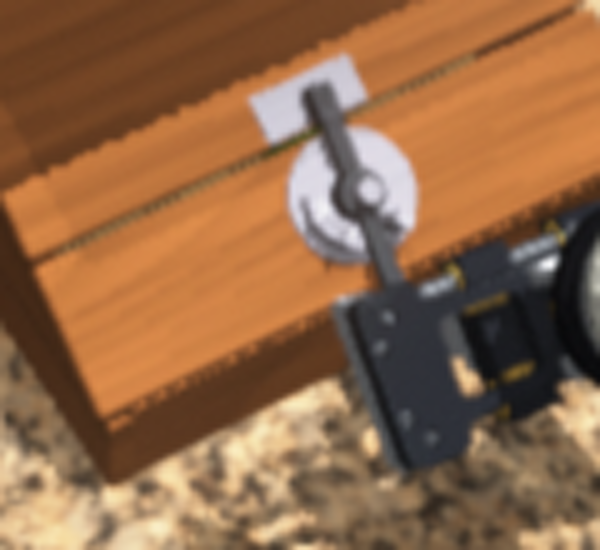

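The tongue is now over the lid edge at (320,90), so θ is about 1.5. One small nudge, then open and back straight out.

Call:
{"fn": "arm_command", "kwargs": {
  "rows": [
    [[0,0,0],[0,-0.3,0],0.23],
    [[0,0,0],[0,0,0],0.4],
    [[0,0,0],[0,0,0],0.4],
    [[0,0,0],[0,0,-1.5],0.4],
    [[0,0,0],[0,0,-3],0.4],
    [[0,0,0],[0,0,-4],0.4],
    [[0,0,0],[0,0,-4],0.4],
    [[0,0,0],[0,0,0],0.4]
  ]
}}

```text
time: 11.6
ee_pos: [0.4207, -0.0538, 0.1804]
ee_rot: [[-0.811, -0.136, 0.569], [-0.081, 0.989, 0.12], [-0.58, 0.051, -0.813]]
ft_force: [1.2, -0.7, 0.8]
width: 0.398
grip_force: 0.0
```

Run:
```python
from h import *; from cell import robot
import cv2
st(robot)
im=robot.get_image("top")["pixels"];cv2.imwrite("pics/t8.png",cv2.resize(im[190:300,310:430],None,fx=5,fy=5,interpolation=2))
for l in("lid_edge","grip","pivot"): print([(round(d["score"],2),np.round(inv(d["location"])*1000)) for d in robot.landmark_of("top",l)[:2]])
```

```text
t 11.6 uyn [-17.4  -0.  165.2] theta 1.571 r 57.4 F x,y,z tool [-1.4 -0.8 -0. ] w 0.398 grip 0.0 tool ang [-0.003 -0.013 -1.473] j [ -37.  -38.  121.   27.   73. -136.]
[(0.91, array([75., -2.,  7.]))]
[(0.74, array([-19.,   1.,  27.])), (0.49, array([39.,  1.,  5.]))]
[(0.67, array([-13., 399., -55.])), (0.59, array([41.,  1.,  4.]))]
```

View pics/t8.png

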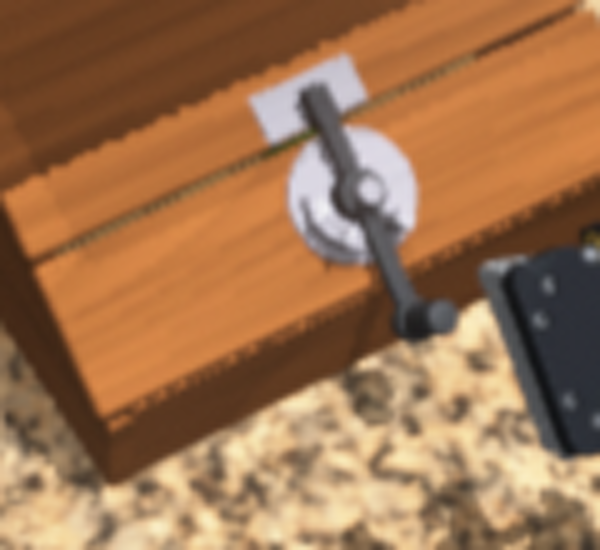

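The handle points down the slope, with its post at (430,318) and its tongue over the lid edge at (315,90). The grip's measured height is 27 mm, down from about 36 at the start, so it has dropped into the notch. The lid is flush and the gripper is clear.

```bash
python3 -c "
from cell import robot
print(robot.sign_off())"
```

```text
the job is handed in; nothing more can be done
None
```

The lid is shut and flush, the catch is down in its low notch (handle at about 1.55 rad by camera), and the gripper is clear; I handed the job in at about 12 s, but the sign-off returned no verdict.

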